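# Gang up matching bars in the quick-release vise

## Task

One bar already stands in the vise and one of the other kind stands in the tray (low square bars and taller, shorter-footed ones): leave these two where they are, set every loose bar of the vise's kind on the vise bed side by side with the one there, length along the jaws, and set every other loose bar in the tray, tall bars upright. Have the crank wound back to slack (over to the left) while the vise is loaded, and squeeze the release button to slide the moving jaw out of the way; then squeeze it again to slide the jaw up to the pack, let it lock and swing the crank well over to the right so that the pack is clamped firmly. Leave the other tools alone.

Things in the scene. Friction and masses are not known exactly. Their poses are not given: they have to be found in the camera images.
- square_0: Square bar: plain aluminium bar of 26 x 26 mm square section, 66 mm long (its y, level), 0.12 kg (up to 0.17); origin at its centre; lies on any of its four long sides. At the start it is either in the vise next to the fixed jaw, its length along the jaws, or in the tray.
- square_1: Square bar: plain aluminium bar of 26 x 26 mm square section, 66 mm long (its y, level), 0.12 kg (up to 0.17); origin at its centre; lies on any of its four long sides. Stands on the table; may be absent (None).
- square_2: Square bar: plain aluminium bar of 26 x 26 mm square section, 66 mm long (its y, level), 0.12 kg (up to 0.17); origin at its centre; lies on any of its four long sides. Stands on the table; may be absent (None).
- tall_0: Tall bar: plain aluminium bar 26 mm thick (its x), 46 mm long (its y), 52 mm high (z), 0.165 kg (up to 0.23); origin at the centre of its underside, z up. At the start it is either in the vise next to the fixed jaw, its length along the jaws, or in the tray.
- tall_1: Tall bar: plain aluminium bar 26 mm thick (its x), 46 mm long (its y), 52 mm high (z), 0.165 kg (up to 0.23); origin at the centre of its underside, z up. Stands on the table; may be absent (None).
- tall_2: Tall bar: plain aluminium bar 26 mm thick (its x), 46 mm long (its y), 52 mm high (z), 0.165 kg (up to 0.23); origin at the centre of its underside, z up. Stands on the table; may be absent (None).
- vise: Quick-release bench vise, fixed: a 245 x 90 mm steel bed 8 mm thick, bars stand on it (z = 8 mm). Origin under its middle at table height; +x points from the robot's side to the fixed jaw, whose face is at x = +100 mm; +y to the left. Both jaws are 60 mm wide in y and reach up to z = 52 mm; the sides are open.
- fixed_face (a point): Middle of the fixed jaw's face, 30 mm above the table.
- moving_face (a point): Middle of the moving jaw's face, 30 mm above the table. It travels along the vise's x with the carriage, and a further 3.5 mm towards the fixed jaw per rad of the crank.
- vise_carriage (a joint): Carriage bearing the moving jaw, m: distance between the jaw faces when the crank is slack, 0 to 0.118 (fully open). Locked to the bed (holds some 40 N, then slips) unless the release button is pressed; then it slides along the vise's x with about 1.5 N. It locks wherever the button is let go.
- vise_release (a joint): Quick-release button, m: about -0.004 when out (sprung, carriage locked), 0.006 fully in; from about 0.001 on the carriage is free. Takes 9 to 14 N.
- release_pinch (a point): Between the release button (22 mm round, on the +y side) and the fixed round pad on the -y side: pinch both from above, closing along the vise's y; 57 mm apart with the button out, 47 mm in. Keep squeezing (20 N or more) to slide the carriage. Height 52 mm; the 34 mm wide housing between reaches up to 68 mm; the 80 mm wide foot below is 22 mm high.
- vise_crank (a joint): Screw crank at the carriage's front, rad: 0 slack (arm leans 0.9 left of upright), 0.9 upright, 1.8 over to the right = tight. Turns about the vise's x, axis on its centre line 40 mm above the table, clockwise seen from the robot to tighten; friction 0.25 N m, stays where left. Its whole swing advances the jaw only 6.3 mm; stiff springs behind the jaw give 7 N per mm.
- crank_grip (a point): Middle of the crank's black handle: a cylinder 20 mm across and 28 mm long along the vise's x, 65 mm from the crank's axis. It can be pinched on its end faces (closing along the vise's x) and carried round the arc.
- vise_jaw: The moving jaw (origin on its face, at table height).
- tray: Shallow grey tray, fixed, 132 x 142 mm outside, 120 x 130 mm inside (x by y), floor 8 mm and rim 14 mm above the table; stands left of the vise, its axes parallel to the vise's. Origin at its middle at table height. A bar stands at about x = +37 mm in it at the start.
- pliers: Pliers lying on the table at the far left; a bystander.
- cap: Round grey-green pressed cap, 62 mm, 15 mm high; a bystander.
- brush: Oil brush, 173 mm, lying behind the vise; a bystander.
There are look-alikes about, which are no part of the job. What is shaped like the square_0 but black or green is not meant.

How it is judged:
On the way:
1. All bars of the kind that the vise held at the start are side by side on its bed between the jaws, released, while the crank is slack (below 0.35 rad) ((((angle between square_0's own y axis and vertical between 1.42 and 1.72 rad and z of square_0 in the frame of vise between 0.016 and 0.026 m and x of square_0 in the frame of vise between -0.02 and 0.1 m and y of square_0 in the frame of vise between -0.02 and 0.02 m and angle between the y axis of square_0 and the y axis of vise, either way round below 0.15 rad) and (angle between square_1's own y axis and vertical between 1.42 and 1.72 rad and z of square_1 in the frame of vise between 0.016 and 0.026 m and x of square_1 in the frame of vise between -0.02 and 0.1 m and y of square_1 in the frame of vise between -0.02 and 0.02 m and angle between the y axis of square_1 and the y axis of vise, either way round below 0.15 rad) and (angle between square_2's own y axis and vertical between 1.42 and 1.72 rad and z of square_2 in the frame of vise between 0.016 and 0.026 m and x of square_2 in the frame of vise between -0.02 and 0.1 m and y of square_2 in the frame of vise between -0.02 and 0.02 m and angle between the y axis of square_2 and the y axis of vise, either way round below 0.15 rad) and horizontal distance between square_0 and vise below 0.11 m) or ((angle between tall_0's own y axis and vertical between 1.42 and 1.72 rad and angle between tall_0's own z axis and vertical below 0.12 rad and z of tall_0 in the frame of vise between 0.003 and 0.013 m and x of tall_0 in the frame of vise between -0.02 and 0.1 m and y of tall_0 in the frame of vise between -0.02 and 0.02 m and angle between the y axis of tall_0 and the y axis of vise, either way round below 0.15 rad) and (angle between tall_1's own y axis and vertical between 1.42 and 1.72 rad and angle between tall_1's own z axis and vertical below 0.12 rad and z of tall_1 in the frame of vise between 0.003 and 0.013 m and x of tall_1 in the frame of vise between -0.02 and 0.1 m and y of tall_1 in the frame of vise between -0.02 and 0.02 m and angle between the y axis of tall_1 and the y axis of vise, either way round below 0.15 rad) and (angle between tall_2's own y axis and vertical between 1.42 and 1.72 rad and angle between tall_2's own z axis and vertical below 0.12 rad and z of tall_2 in the frame of vise between 0.003 and 0.013 m and x of tall_2 in the frame of vise between -0.02 and 0.1 m and y of tall_2 in the frame of vise between -0.02 and 0.02 m and angle between the y axis of tall_2 and the y axis of vise, either way round below 0.15 rad) and horizontal distance between tall_0 and vise below 0.11 m)) and value of joint vise_crank below 0.35 rad and contact force between the fingers and anything else below 0.5 N and distance of each of square_0, tall_0 from where it was at the start of the episode below 0.05 m), for 0.2 s.
At the end, for the whole second after the job is handed in: Vise-kind bars stand on the bed between the jaws (within 20 mm of the centre line, 0.15 rad of square), all others on the tray floor, tall ones upright, at rest; the two first bars moved under 50 mm; button out, crank past 1.1 rad, moving jaw pressing on the pack with over 10 N; robot clear ((((angle between square_0's own y axis and vertical between 1.42 and 1.72 rad and z of square_0 in the frame of vise between 0.016 and 0.026 m and x of square_0 in the frame of vise between -0.02 and 0.1 m and y of square_0 in the frame of vise between -0.02 and 0.02 m and angle between the y axis of square_0 and the y axis of vise, either way round below 0.15 rad) and (angle between square_1's own y axis and vertical between 1.42 and 1.72 rad and z of square_1 in the frame of vise between 0.016 and 0.026 m and x of square_1 in the frame of vise between -0.02 and 0.1 m and y of square_1 in the frame of vise between -0.02 and 0.02 m and angle between the y axis of square_1 and the y axis of vise, either way round below 0.15 rad) and (angle between square_2's own y axis and vertical between 1.42 and 1.72 rad and z of square_2 in the frame of vise between 0.016 and 0.026 m and x of square_2 in the frame of vise between -0.02 and 0.1 m and y of square_2 in the frame of vise between -0.02 and 0.02 m and angle between the y axis of square_2 and the y axis of vise, either way round below 0.15 rad) and (angle between tall_0's own y axis and vertical between 1.42 and 1.72 rad and angle between tall_0's own z axis and vertical below 0.12 rad and z of tall_0 in the frame of tray between 0.003 and 0.013 m and x of tall_0 in the frame of tray between -0.06 and 0.06 m and y of tall_0 in the frame of tray between -0.055 and 0.055 m and linear speed of tall_0 below 0.02 m/s) and (angle between tall_1's own y axis and vertical between 1.42 and 1.72 rad and angle between tall_1's own z axis and vertical below 0.12 rad and z of tall_1 in the frame of tray between 0.003 and 0.013 m and x of tall_1 in the frame of tray between -0.06 and 0.06 m and y of tall_1 in the frame of tray between -0.055 and 0.055 m and linear speed of tall_1 below 0.02 m/s) and (angle between tall_2's own y axis and vertical between 1.42 and 1.72 rad and angle between tall_2's own z axis and vertical below 0.12 rad and z of tall_2 in the frame of tray between 0.003 and 0.013 m and x of tall_2 in the frame of tray between -0.06 and 0.06 m and y of tall_2 in the frame of tray between -0.055 and 0.055 m and linear speed of tall_2 below 0.02 m/s)) or ((angle between tall_0's own y axis and vertical between 1.42 and 1.72 rad and angle between tall_0's own z axis and vertical below 0.12 rad and z of tall_0 in the frame of vise between 0.003 and 0.013 m and x of tall_0 in the frame of vise between -0.02 and 0.1 m and y of tall_0 in the frame of vise between -0.02 and 0.02 m and angle between the y axis of tall_0 and the y axis of vise, either way round below 0.15 rad) and (angle between tall_1's own y axis and vertical between 1.42 and 1.72 rad and angle between tall_1's own z axis and vertical below 0.12 rad and z of tall_1 in the frame of vise between 0.003 and 0.013 m and x of tall_1 in the frame of vise between -0.02 and 0.1 m and y of tall_1 in the frame of vise between -0.02 and 0.02 m and angle between the y axis of tall_1 and the y axis of vise, either way round below 0.15 rad) and (angle between tall_2's own y axis and vertical between 1.42 and 1.72 rad and angle between tall_2's own z axis and vertical below 0.12 rad and z of tall_2 in the frame of vise between 0.003 and 0.013 m and x of tall_2 in the frame of vise between -0.02 and 0.1 m and y of tall_2 in the frame of vise between -0.02 and 0.02 m and angle between the y axis of tall_2 and the y axis of vise, either way round below 0.15 rad) and (angle between square_0's own y axis and vertical between 1.42 and 1.72 rad and z of square_0 in the frame of tray between 0.016 and 0.026 m and x of square_0 in the frame of tray between -0.06 and 0.06 m and y of square_0 in the frame of tray between -0.055 and 0.055 m and linear speed of square_0 below 0.02 m/s) and (angle between square_1's own y axis and vertical between 1.42 and 1.72 rad and z of square_1 in the frame of tray between 0.016 and 0.026 m and x of square_1 in the frame of tray between -0.06 and 0.06 m and y of square_1 in the frame of tray between -0.055 and 0.055 m and linear speed of square_1 below 0.02 m/s) and (angle between square_2's own y axis and vertical between 1.42 and 1.72 rad and z of square_2 in the frame of tray between 0.016 and 0.026 m and x of square_2 in the frame of tray between -0.06 and 0.06 m and y of square_2 in the frame of tray between -0.055 and 0.055 m and linear speed of square_2 below 0.02 m/s))) and distance of each of square_0, tall_0 from where it was at the start of the episode below 0.05 m and value of joint vise_crank above 1.1 rad and value of joint vise_release below -0.001 m and contact force between vise_jaw and anything else above 10 N and velocity of joint vise_carriage between -0.003 and 0.003 m/s); the robot touches nothing.
It fails at once if A bystander (pliers, cap or brush) is moved by more than 30 mm (distance of any of pliers, cap, brush from where it was at the start of the episode above 0.03 m).
Of square_1, square_2 only 1 to 2 are there at a start; the rules pass over those that are not, and their reading is None.
Of tall_1, tall_2 only 1 to 2 are there at a start; the rules pass over those that are not, and their reading is None.
At some moment in a run one of square_1, square_2 may be knocked a few centimetres aside while the robot is not near it.
Once in a run the grip may slacken for a moment while it holds something.
It also fails if it takes over 210 s, if anything falls off the work surface, if the arm or the gripper's body presses on something with over 40 N, if the wrist force passes 120 N, or if a joint passes its speed limit or range.

## Robot

A 6-joint arm with a two-finger parallel gripper is mounted at the origin on a cart in front of the work surface, level with it; the furniture and walls round the work are solid. World frame = base frame: x ahead of the robot, y to its left, z up, the work surface at z = 0. Lengths are in m, angles in rad, forces in N, time in s.
With the tool pointing down it reaches from about 0.3 to 0.825 m from the base axis. Payload 5.4 kg.
Tool frame: the origin (TCP) lies on the centre line of the jaws, within the pads' length; the fingertips stand robot.tcp_to_tips ahead of it and the grasp point (between the pads) lies 6 mm ahead of it (robot.tcp_to_tips is the distance from the TCP to the fingertips, in m); z points along the fingers, y is the line along which they close (so a half turn about z gives the same grasp; the last joint's range is limited). The gripper opens to 92 mm and grips with 3 to 60 N. Pads are 20 mm wide; open, the fingers measure 128 mm over their backs; the gripper's body (75 mm by 189 mm) begins 69 mm behind the grasp point.
Start: joints at [1.087, 0.158, 1.597, -0, 1.386, -0.21], TCP at [0.155, 0.554, 0.24] pointing down, gripper open.
Joint ranges: [-2.91, 2.91], [-0.94, 2.29], [0.18, 2.7], [-1.29, 4.43], [0.17, 2.64], [-3, 3]. Speed limits (rad/s): [2.57, 2.57, 3.14, 3.14, 3.14, 3.14].

## Interface

Orientations are given as a unit quaternion [w, x, y, z].
In Python, from plant import robot, camera, calibration, workorder gives the robot as it stands. The module is installed in compiled form; this text tells all that it offers.
- The arm moves only by the shell command python3 -m crank 'ROWS' [OPENING] [FORCE]. ROWS is JSON, a list of rows, each an object of numbers: "dx", "dy", "dz": the shift along the tool's x, y, z in cm; "roll": the turn about the tool's z in units of 6 degrees (1.0 is 6 degrees). A call has 1 to 5 rows; each row is the pose to reach, as a shift and turn from the pose commanded when the call began, along the tool's axes at that moment; what a row does not reach only later rows make up. A row lasts 1/8 s, in which the tool goes at most 62.5 mm and 10.7 degrees, less where a joint would pass 70% of its speed; a pose out of reach is approached as far as the arm can. A call with a gripper value outside its range is refused whole. OPENING is the closure, from 0 (fully open) to 1 (shut), set as the call begins (- or left out, the last holds). The fingers move at their own pace and stop on an object; FORCE is the grip in N (left out, the last holds). Time passes only in rows, so rows that repeat a pose let the fingers close. It gives the time, the measured TCP pose, the force, the opening and the grip force at its end, in the units of the state.
- robot.sense(): the state, without advancing time (a new reading comes with each control period).
- camera(name): name is "scene" or "top" or "wrist"; returns the picture (384x512x3 uint8, red, green, blue); there is no depth.
- calibration(name): a dict with "fovy" (degrees; the focal length in pixels is half the picture's height over the tangent of half this angle, whatever the lens; pixels are square), "cx", "cy" (the principal point, pixels), "R" (3x3) and "t" (3): a world point X has camera coordinates R X + t. Camera axes: x right, y down, z forward; pixel columns grow to the right and rows downward; lengths in m; the calibration is good to about 2 mm. A picture is of the moment at which its call begins: read the wrist's pose just before it. calibration takes no time and is no camera call; for the wrist camera it gives the pose at the moment of the call.
- workorder.finish_job(): hands the job in; it is judged then, once.
The state is a dict: "time_s": time; "joints": joint angles; "joint_velocities": joint speeds; "tau": joint torques, N m; "position": TCP position; "ee_rot": TCP orientation; "wrist_force": force on the tool from outside, world axes, zero at the start; "ft_torque": the same for the moment, N m; "width": opening from 0.0 (shut) to 1.0 (fully open); "grip_force": force on a finger pad.
Only numpy, scipy, OpenCV 4.12 (cv2) and the standard library are available. Lean on these libraries where they do the work, as an engineer would, in place of code of your own. Each camera call takes 0.05 s, during which the arm holds its last target. There are 200 camera calls.

## Working session

There is one attempt and no reset: what is moved stays moved. The work goes in short steps, Python scripts to look and compute and a shell command to move; the robot and the scene stay as the last step left them, time stands still between calls to the robot, and variables do not carry over. Pictures are saved under pics/ and viewed, at most 14 in all, crops included, and the job is handed in when it is done.

```bash
mkdir -p pics; python3 - <<'E'
from plant import robot,camera,calibration
import cv2
print(robot.sense(), robot.tcp_to_tips)
for n in ("scene","top"):
    im=camera(n); c=calibration(n); print(n,c)
    cv2.imwrite(f"pics/{n}0.png",im[...,::-1])
    cv2.imwrite(f"pics/{n}0b.png",cv2.resize(im[...,::-1],(800,600),interpolation=cv2.INTER_CUBIC))
E
```

```text
{'time_s': 0.0, 'joints': array([ 1.08690229e+00,  1.59061952e-01,  1.59823368e+00, -1.70105001e-05,
        1.38619719e+00, -2.10083174e-01]), 'joint_velocities': array([ 0.00159058,  0.00054476,  0.00036551, -0.00109329, -0.00307136,
        0.00034393]), 'tau': array([ 1.19494300e-03, -3.85570049e+01, -3.22112775e+01,  7.03301118e-02,
        3.79012339e-02, -1.22776792e-04]), 'position': array([0.15521877, 0.55304544, 0.23861091]), 'ee_rot': array([-3.15231575e-04,  1.36476544e-01,  9.90642847e-01, -8.96302710e-04]), 'wrist_force': array([-0.49661257,  0.48087774,  0.24943326]), 'ft_torque': array([-0.00084282,  0.04028409,  0.01812705]), 'grip_force': 0.0, 'width': 0.9959129662725672} 0.025
scene {'fovy': 43.7808714945188, 'cx': 265.4136119761307, 'cy': 186.63146411799477, 'R': array([[ 0.70491803, -0.70918379, -0.01220306],
       [-0.54886747, -0.53450717, -0.64268701],
       [ 0.44926058,  0.45973953, -0.76603165]]), 't': array([-0.2676817 ,  0.50978111,  0.89855236])}
top {'fovy': 48.330536790331415, 'cx': 252.87661030538584, 'cy': 196.94403275409428, 'R': array([[ 0.01690671, -0.99983974, -0.00588669],
       [-0.99622668, -0.01634378, -0.08523658],
       [ 0.08512671,  0.00730555, -0.99634335]]), 't': array([0.25153728, 0.60830297, 1.15994129])}
```

View pics/top0b.png

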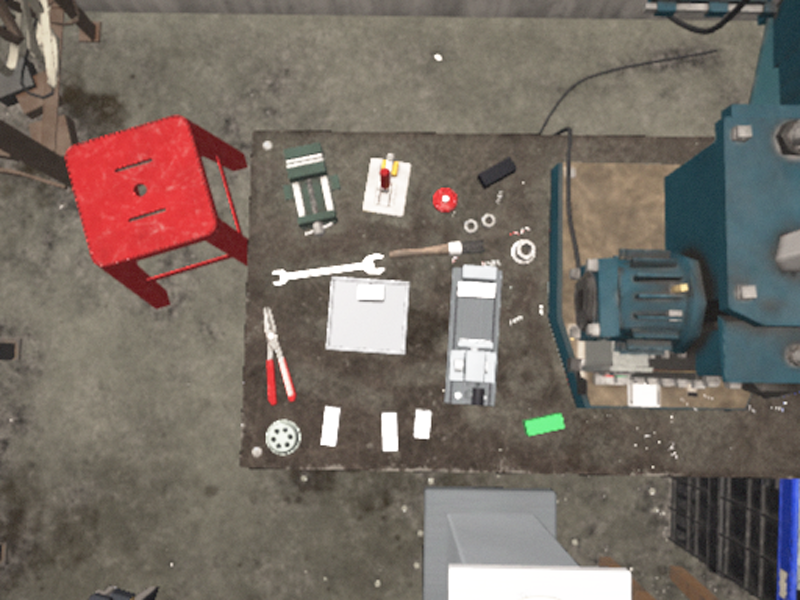

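View pics/scene0b.png

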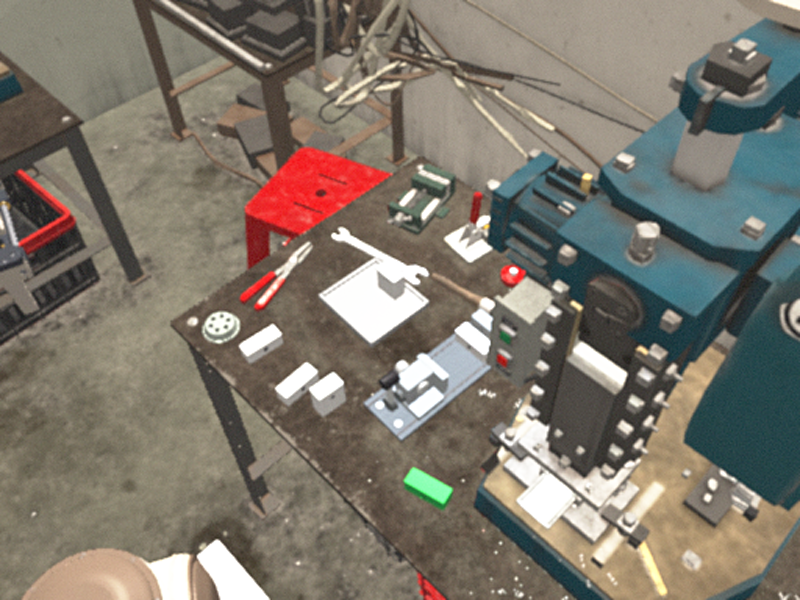

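Top view at 800 px: vise (475,335), tray (368,315). The loose bars are light ones at (330,425), (390,430) and (422,424). The green (545,424) and black (497,172) bars are look-alikes. The first two look like long, low squares and the third like a tall bar. I'll confirm that in a crop.

```bash
python3 - <<'E'
import cv2
im=cv2.imread("pics/top0.png")[165:300,195:335]; cv2.imwrite("pics/c1.png",cv2.resize(im,None,fx=4.4,fy=4.4,interpolation=cv2.INTER_CUBIC))
im=cv2.imread("pics/scene0.png")[160:290,140:320]; cv2.imwrite("pics/c2.png",cv2.resize(im,None,fx=4.4,fy=4.4,interpolation=cv2.INTER_CUBIC))
E
```

```text
(no output)
```

View pics/c1.png

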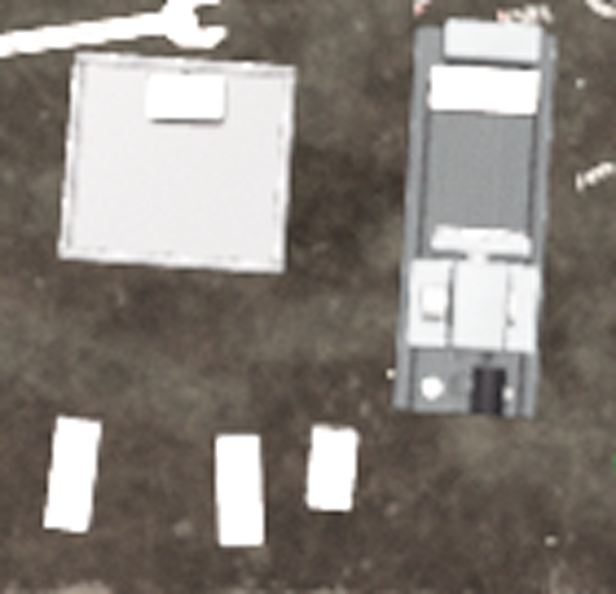

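View pics/c2.png

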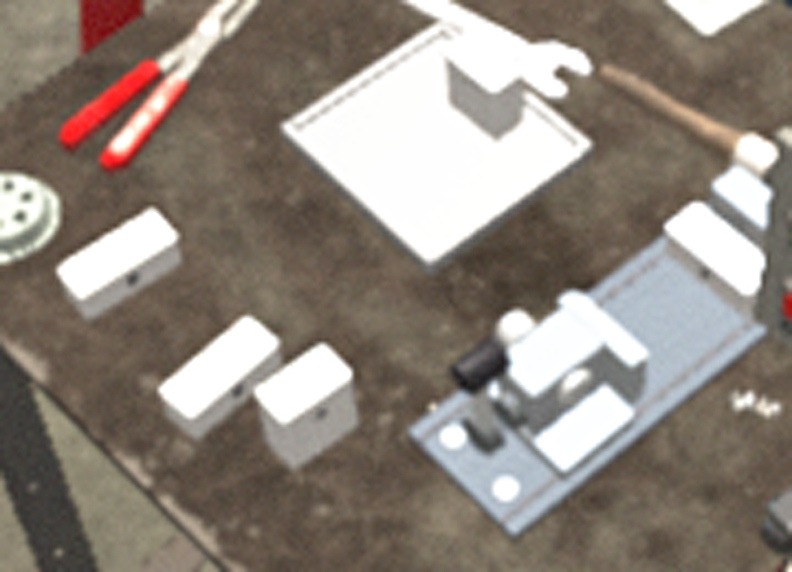

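Vise (c1: bed 418–556 × 28–415) holds a low, wide square bar at (485,90), and the tray holds a tall bar at (187,97). The loose bars are squares at c1 (73,475) and (240,490), low and long in c2, and one tall at (332,468), clearly taller in c2. So the two squares go to the vise and the tall one to the tray.

```bash
cat > h.py <<'E'
import numpy as np, cv2
from plant import robot,camera,calibration
def cam(n,c=None):
    c=c or calibration(n); f=192/np.tan(np.radians(c['fovy']/2)); return f,c['cx'],c['cy'],np.array(c['R']),np.array(c['t'])
def back(K,uv,z):
    f,cx,cy,R,t=K; uv=np.atleast_2d(np.array(uv,float)); d=np.c_[(uv[:,0]-cx)/f,(uv[:,1]-cy)/f,np.ones(len(uv))]@R
    o=-R.T@t; return o+d*((z-o[2])/d[:,2])[:,None]
def proj(K,X):
    f,cx,cy,R,t=K; p=np.atleast_2d(X)@R.T+t; return np.c_[cx+f*p[:,0]/p[:,2],cy+f*p[:,1]/p[:,2]]
E
python3 - <<'E'
from h import *
np.set_printoptions(precision=4,suppress=True)
K=cam('top'); S=cam('scene')
c1=lambda p:[(195+(u+.5)/4.4-.5,165+(v+.5)/4.4-.5) for u,v in p]
c2=lambda p:[(140+(u+.5)/4.4-.5,160+(v+.5)/4.4-.5) for u,v in p]
def rect(name,p,z,conv=c1,K=K):
    w=back(K,conv(p),z); e=w[1]-w[0]; g=w[3]-w[0]
    a=[np.linalg.norm((w[(i+1)%4]-w[i])[:2]) for i in range(4)]
    ax=((w[0]+w[1])-(w[2]+w[3]))/2
    print(name,w.mean(0),'sides',np.array(a),'ang x',np.degrees(np.arctan2(ax[1],ax[0])))
    return w.mean(0),np.arctan2(ax[1],ax[0])
v,th=rect('bed',[(417,28),(556,33),(534,415),(395,410)],.008)
t,_=rect('tray',[(76,54),(296,66),(284,271),(60,258)],.014)
rect('sqA',[(57,416),(101,421),(88,532),(44,527)],.026)
rect('sqB',[(216,434),(260,434),(264,545),(219,546)],.026)
rect('tall',[(314,425),(358,430),(351,511),(307,507)],.052)
rect('sqV',[(432,66),(539,69),(537,115),(429,109)],.034)
rect('tallT',[(149,73),(226,75),(223,122),(147,119)],.06)
# scene cross-check
for n,p,z in(('sqA',[(153,208),(180,238),(88,304),(57,270)],.026),('sqB',[(248,315),(281,351),(196,411),(158,391)],.026),('tall',[(321,343),(354,380),(290,415),(255,391)],.052)): rect(n,p,z,c2,S)
R=np.array([[np.cos(th),-np.sin(th)],[np.sin(th),np.cos(th)]])
tov=lambda w:np.c_[(w[:,:2]-v[:2])@R,w[:,2]]
print('jaw top edge',tov(back(K,c1([(432,228),(531,232)]),.052)),'fixed',tov(back(K,c1([(444,62),(540,65)]),.052)))
print('handle top z95',tov(back(K,c1([(487,388)]),.1)), 'release pad',tov(back(K,c1([(434,300),(513,306)]),.055)))
print('tray in v',tov(t[None]))
for z in (.06,.08,.1,.105): print(z,tov(back(K,c1([(488,390)]),z)),tov(back(S,c2([(480,366)]),z)))
E
```

```text
bed [0.5583 0.1212 0.008 ] sides [0.0893 0.244  0.0878 0.2442] ang x -2.8907858369035804
tray [0.5918 0.3108 0.014 ] sides [0.141  0.131  0.1423 0.1307] ang x -2.7391083026577263
sqA [0.3954 0.3724 0.026 ] sides [0.0276 0.0686 0.0275 0.0687] ang x -5.3189754990733205
sqB [0.3875 0.2683 0.026 ] sides [0.0274 0.0681 0.0279 0.0687] ang x 2.8318313351792943
tall [0.4039 0.2118 0.052 ] sides [0.0269 0.0489 0.0268 0.0495] ang x -4.188867105869259
sqV [0.6388 0.1192 0.034 ] sides [0.0672 0.0291 0.0677 0.0272] ang x -2.8188077508886957
tallT [0.6282 0.3049 0.06  ] sides [0.0474 0.0291 0.0467 0.0284] ang x -1.9115441981795578
sqA [0.3939 0.37   0.026 ] sides [0.0291 0.0665 0.0323 0.0674] ang x -2.049324742166076
sqB [0.3858 0.2674 0.026 ] sides [0.0323 0.0585 0.0261 0.0679] ang x 0.11912149612498239
tall [0.4028 0.2114 0.052 ] sides [0.0311 0.0395 0.0253 0.0454] ang x -6.769267350535842
jaw top edge [[-0.0091  0.0311  0.052 ]
 [-0.0074 -0.0296  0.052 ]] fixed [[ 0.0939  0.0298  0.052 ]
 [ 0.096  -0.0295  0.052 ]]
handle top z95 [[-0.1024 -0.0024  0.1   ]] release pad [[-0.053   0.0275  0.055 ]
 [-0.0534 -0.0207  0.055 ]]
tray in v [[0.024 0.191 0.014]]
0.06 [[-0.105  -0.0078  0.06  ]] [[-0.0868  0.0216  0.06  ]]
0.08 [[-0.1043 -0.0055  0.08  ]] [[-0.0949  0.0112  0.08  ]]
0.1 [[-0.1035 -0.0031  0.1   ]] [[-0.1029  0.0007  0.1   ]]
0.105 [[-0.1033 -0.0025  0.105 ]] [[-0.1049 -0.0019  0.105 ]]
```

```bash
cat >> h.py <<'E'
def yaw_now(s=None):
    s=s or robot.sense(); w,x,y,z=s['ee_rot']; return np.degrees(np.arctan2(1-2*(x*x+z*z),2*(x*y-w*z)))
def delta(x,y,z,yaw,p=None,yw=None):
    "rows to put TCP at x,y,z with tool y at yaw deg"
    s=robot.sense(); p=s['position'] if p is None else np.array(p); a=np.radians(yaw_now(s) if yw is None else yw)
    ty=np.array([np.cos(a),np.sin(a)]); tx=np.array([-np.sin(a),np.cos(a)])
    tx=np.array([-ty[1],ty[0]])  # z down: x = y x z
    d=np.array([x,y,z])-p
    r=(np.degrees(a)-yaw+180)%360-180
    print('dx %.2f dy %.2f dz %.2f cm roll %.2f'%(100*d[:2]@tx,100*d[:2]@ty,-100*d[2],r/6))
E
python3 - <<'E'
from h import *
np.set_printoptions(precision=3,suppress=True)
T=cam('top');S=cam('scene')
def tri(a,b):
    P=[]
    for f,cx,cy,R,t in(T,S): P.append(np.array([[f,0,cx],[0,f,cy],[0,0,1]])@np.c_[R,t])
    X=cv2.triangulatePoints(P[0],P[1],np.array(a,float)/1.5625,np.array(b,float)/1.5625); X=(X[:3]/X[3]); print(X.ravel(),[proj(k,X.T)*1.5625 for k in(T,S)])
tri((577,357),(525,293)); tri((577,345),(492,318))
tri((582,275),(497,195)); tri((645,395),(545,497))
print(yaw_now()); delta(.50,.12,.30,87)
E
```

```text
[ 0.538 -0.001  0.327] [array([[592.458, 341.156]]), array([[505.898, 295.544]])]
[0.533 0.009 0.281] [array([[575.756, 346.486]]), array([[493.705, 317.64 ]])]
[0.596 0.051 0.423] [array([[571.316, 288.413]]), array([[510.774, 190.963]])]
[ 0.464 -0.149  0.113] [array([[646.309, 393.49 ]]), array([[542.996, 497.408]])]
74.31324698298988
dx -44.90 dy -32.38 dz -6.13 cm roll -2.11
```

```bash
python3 - <<'E'
from h import *
delta(.50,.15,.25,87)
E
python3 -m crank '[{"dx":-6,"dy":-4,"roll":-0.5},{"dx":-12,"dy":-8,"roll":-1},{"dx":-18,"dy":-12,"roll":-1.5},{"dx":-24,"dy":-16,"roll":-2.1},{"dx":-29,"dy":-20,"roll":-2.1}]'
python3 - <<'E'
from h import *
delta(.50,.15,.25,87); delta(.50,.15,.25,87)
c=calibration('wrist'); print(c, -c['R'].T@c['t']-robot.sense()['position'])
E
```

```text
dx -44.09 dy -29.49 dz -1.13 cm roll -2.11
dx -44.09 dy -29.49 dz -1.13 cm roll -2.11
dx -44.09 dy -29.49 dz -1.13 cm roll -2.11
{'fovy': 59.776620125951865, 'cx': 250.81740723909118, 'cy': 192.07016607508115, 'R': array([[ 0.27038391,  0.96275016, -0.00216299],
       [ 0.93324985, -0.26154564,  0.24624904],
       [ 0.23651058, -0.06860039, -0.96920418]]), 't': array([-0.5748014 , -0.02899003,  0.39001452])} [-0.06500392  0.01944894  0.14515752]invalid input at $[0]: expected keys dx, dy, dz, roll
```

```bash
python3 -m crank '[{"dx":-5,"dy":-3.5,"dz":0,"roll":-0.5},{"dx":-10,"dy":-7,"dz":0,"roll":-1},{"dx":-15,"dy":-10.5,"dz":0,"roll":-1.5},{"dx":-20,"dy":-14,"dz":0,"roll":-2.1},{"dx":-25,"dy":-17.5,"dz":0,"roll":-2.1}]'
python3 - <<'E'
from h import *
print(yaw_now());delta(.50,.15,.25,87)
E
```

```text
time_s: 0.72
position: [0.3495, 0.3158, 0.2393]
ee_rot: [-0.0, 0.027, 1.0, -0.0]
wrist_force: [0.3, -0.1, 0.9]
width: 1.003
grip_force: 0.0
86.95565977611416
dx -15.91 dy -15.75 dz -1.07 cm roll -0.01
```

```bash
python3 -m crank '[{"dx":-4,"dy":-4,"dz":0,"roll":0},{"dx":-8,"dy":-8,"dz":-0.5,"roll":0},{"dx":-12,"dy":-12,"dz":-1,"roll":0},{"dx":-15.9,"dy":-15.7,"dz":-1,"roll":0},{"dx":-15.9,"dy":-15.7,"dz":-1,"roll":0}]' >/dev/null
python3 - <<'E'
from h import *
import pickle
print(robot.sense()['position'],robot.sense()['wrist_force'])
c=calibration('wrist');im=camera('wrist'); pickle.dump((c,im),open('w1.pkl','wb'))
cv2.imwrite('pics/w1.png',cv2.resize(im[...,::-1],(800,600),interpolation=cv2.INTER_CUBIC))
E
```

```text
[0.50060997 0.14957041 0.24906082] [-0.72773972  0.53957474  0.46016973]
```

View pics/w1.png

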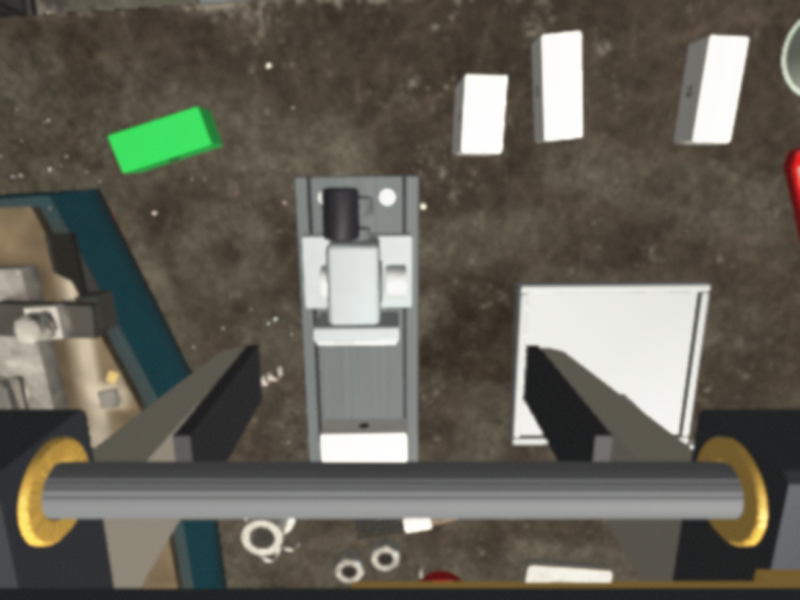

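Everything is visible: handle (341,214), housing (354,285), moving jaw edge y≈345, vise bar near top edge y≈433, and loose bars at (721,90), (563,87) and (484,114).

```bash
python3 - <<'E'
from h import *
import pickle
np.set_printoptions(precision=4,suppress=True)
c,im=pickle.load(open('w1.pkl','rb')); K=cam('wrist',c)
B=lambda p,z:back(K,(np.array(p,float)+.5)/1.5625-.5,z)
def rect(n,p,z):
    w=B(p,z); a=[np.linalg.norm((w[(i+1)%4]-w[i])[:2]) for i in range(4)]
    ax=((w[2]+w[3])-(w[0]+w[1]))/2; print(n,w.mean(0),np.array(a),np.degrees(np.arctan2(ax[1],ax[0])))
rect('sqA',[(711,35),(749,37),(731,144),(693,143)],.026)
rect('sqB',[(543,33),(582,30),(583,138),(547,142)],.026)
rect('tall',[(465,73),(508,75),(503,154),(460,155)],.052)
e=B([(296,177),(418,177),(417,462),(307,462)],.008); print('bed',e)
yd=(e[1]-e[0])[:2]; yd/=np.linalg.norm(yd); xd=np.array([yd[1],-yd[0]]); th=np.degrees(np.arctan2(xd[1],xd[0])); print('th from end',th,'from sides',[np.degrees(np.arctan2(*(d[1::-1]))) for d in (e[3]-e[0],e[2]-e[1])])
a=np.radians(-2.85); xd=np.array([np.cos(a),np.sin(a)]); yd=np.array([-xd[1],xd[0]])
o=((e[0]+e[1])/2)[:2]+.1225*xd; print('vise o',o)
V=lambda w:np.c_[(w[:,:2]-o)@xd,(w[:,:2]-o)@yd]
print('jaw edge',V(B([(315,345),(399,345)],.052)),'bar near top',V(B([(320,433),(407,432)],.034)),'bar bottom near',V(B([(323,419),(404,419)],.03)))
for z in(.08,.1,.115): print('handle',z,V(B([(323,187),(359,188),(358,241),(325,240)],z)))
print('pads',V(B([(323,282),(397,282)],.055)),'housing',V(B([(330,325),(380,325),(330,248)],.068)))
rt=B([(518,286),(712,286)],.014);print('tray near corners',rt,'centre',rt.mean(0)[:2]+.066*xd)
# crank axis etc
E
```

```text
sqA [0.3967 0.3733 0.026 ] [0.0247 0.0662 0.0258 0.0667] -4.73298216037636
sqB [0.3881 0.2698 0.026 ] [0.025  0.0667 0.0242 0.0677] 2.661009257065686
tall [0.4046 0.2126 0.052 ] [0.0263 0.0464 0.0271 0.0481] -4.649244806873923
bed [[0.4353 0.0843 0.008 ]
 [0.4405 0.172  0.008 ]
 [0.67   0.1605 0.008 ]
 [0.6647 0.0695 0.008 ]]
th from end -3.3543223924231373 from sides [np.float64(-3.6793945771104832), np.float64(-2.8653109627869866)]
vise o [0.5603 0.1221]
jaw edge [[-0.0104 -0.029 ]
 [-0.0099  0.0291]] bar near top [[ 0.0665 -0.0312]
 [ 0.0662  0.035 ]] bar bottom near [[ 0.0569 -0.0291]
 [ 0.0574  0.0328]]
handle 0.08 [[-0.1181 -0.0153]
 [-0.1173  0.0058]
 [-0.086   0.0045]
 [-0.0868 -0.0154]]
handle 0.1 [[-0.1187 -0.0127]
 [-0.118   0.0071]
 [-0.0887  0.0058]
 [-0.0895 -0.0128]]
handle 0.115 [[-0.1192 -0.0107]
 [-0.1186  0.0081]
 [-0.0908  0.0069]
 [-0.0915 -0.0108]]
pads [[-0.0555 -0.0212]
 [-0.0551  0.028 ]] housing [[-0.0296 -0.016 ]
 [-0.0293  0.0167]
 [-0.0801 -0.0141]]
tray near corners [[0.5238 0.2426 0.014 ]
 [0.5322 0.387  0.014 ]] centre [0.5939 0.3115]
```

```bash
python3 -m crank '[{"dx":1,"dy":-0.6,"dz":0,"roll":1.7},{"dx":2,"dy":-1.2,"dz":0,"roll":3.4},{"dx":3,"dy":-1.8,"dz":0,"roll":5.1},{"dx":4.3,"dy":-2.7,"dz":2,"roll":6.8},{"dx":4.3,"dy":-2.7,"dz":5,"roll":8.5}]' 0.4 25 >/dev/null
python3 -m crank '[{"dx":0,"dy":0,"dz":0,"roll":1.7},{"dx":0,"dy":0,"dz":0,"roll":3.4},{"dx":0,"dy":0,"dz":0,"roll":5.1},{"dx":0,"dy":0,"dz":0,"roll":6.5},{"dx":0,"dy":0,"dz":0,"roll":6.5}]' 
python3 - <<'E'
from h import *
print(yaw_now());delta(.456,.1255,.109,-3.1)
E
```

```text
time_s: 2.65
position: [0.4538, 0.1287, 0.1994]
ee_rot: [-0.0, 0.725, 0.689, -0.0]
wrist_force: [0.9, 0.1, 0.5]
width: 0.6
grip_force: 0.0
-2.8926556815402202
dx -0.31 dy 0.24 dz 9.04 cm roll 0.03
```

```bash
python3 -m crank '[{"dx":-0.3,"dy":0.2,"dz":3,"roll":0},{"dx":-0.3,"dy":0.2,"dz":6,"roll":0},{"dx":-0.3,"dy":0.2,"dz":9,"roll":0},{"dx":-0.3,"dy":0.2,"dz":9,"roll":0}]' >/dev/null
python3 -m crank '[{"dx":0,"dy":0,"dz":0,"roll":0},{"dx":0,"dy":0,"dz":0,"roll":0},{"dx":0,"dy":0,"dz":0,"roll":0},{"dx":0,"dy":0,"dz":0,"roll":0},{"dx":0,"dy":0,"dz":0,"roll":0}]' 1 25
```

```text
time_s: 3.78
position: [0.4547, 0.1247, 0.1104]
ee_rot: [-0.002, 0.726, 0.688, -0.002]
wrist_force: [-10.5, 0.0, 10.4]
width: 0.303
grip_force: 25.0
```

```bash
python3 -m crank '[{"dx":0.8,"dy":-0.1,"dz":0,"roll":0},{"dx":1.5,"dy":-0.1,"dz":0.1,"roll":0},{"dx":2.1,"dy":-0.1,"dz":0.3,"roll":0},{"dx":2.7,"dy":-0.1,"dz":0.5,"roll":0},{"dx":3.3,"dy":-0.1,"dz":0.8,"roll":0}]' 
python3 -m crank '[{"dx":0.6,"dy":0,"dz":0.3,"roll":0},{"dx":1.1,"dy":0,"dz":0.7,"roll":0},{"dx":1.6,"dy":0,"dz":1.2,"roll":0},{"dx":1.8,"dy":0,"dz":1.4,"roll":0},{"dx":1.8,"dy":0,"dz":1.4,"roll":0}]'
```

```text
time_s: 4.4
position: [0.4563, 0.157, 0.1029]
ee_rot: [-0.001, 0.726, 0.688, -0.002]
wrist_force: [-9.8, -2.2, 11.2]
width: 0.301
grip_force: 25.0
time_s: 5.03
position: [0.4572, 0.1763, 0.0886]
ee_rot: [-0.001, 0.726, 0.688, -0.001]
wrist_force: [-8.3, 3.1, 8.4]
width: 0.3
grip_force: 25.0
```

```bash
cat >> h.py <<'E'
def bars(n='wrist',z=.026,thr=215,save=None,box=(.3,.72,.05,.45)):
    c=calibration(n); im=camera(n); K=cam(n,c)
    if save: cv2.imwrite(save,cv2.resize(im[...,::-1],(800,600),interpolation=cv2.INTER_CUBIC))
    m=(im.min(2)>thr).astype(np.uint8)
    for k in cv2.findContours(m,cv2.RETR_EXTERNAL,cv2.CHAIN_APPROX_NONE)[0]:
        if cv2.contourArea(k)<80: continue
        w=back(K,k[:,0],z)[:,:2]; (p,s,a)=cv2.minAreaRect((w*1e4).astype(np.float32)); s=np.array(s)/10; p=np.array(p)/1e4
        if s[0]<s[1]: a+=90
        a=(a+90)%180-90
        if 18<min(s)<36 and 38<max(s)<80 and box[0]<p[0]<box[1] and box[2]<p[1]<box[3]: print('bar',p.round(4),s.round(1),'long axis %.1f'%a)
E
python3 -m crank '[{"dx":0,"dy":0,"dz":0,"roll":0},{"dx":0,"dy":0,"dz":0,"roll":0},{"dx":0,"dy":0,"dz":-4,"roll":0},{"dx":0,"dy":0,"dz":-8,"roll":0},{"dx":0,"dy":0,"dz":-11,"roll":0}]' 0.3 >/dev/null
python3 - <<'E'
from h import *
print(yaw_now());bars('top'); bars('top',.052);delta(.388,.27,.16,2.7)
E
```

```text
-3.097503110828856
bar [0.3038 0.1927] [55.9 25.8] long axis 7.2
bar [0.3872 0.2699] [64.8 24.6] long axis 1.0
bar [0.3948 0.373 ] [25.3 66.2] long axis -5.3
bar [0.64   0.1188] [65.  26.3] long axis 87.5
bar [0.6722 0.1134] [19.6 52.9] long axis -89.8
bar [0.3072 0.1938] [53.8 25.5] long axis 7.2
bar [0.3898 0.2696] [63.4 24.1] long axis 1.0
bar [0.3973 0.3703] [24.7 65.1] long axis -5.3
bar [0.6371 0.1218] [63.5 25.7] long axis 87.7
bar [0.6685 0.1165] [19.2 51.8] long axis -89.8
dx 9.03 dy -7.80 dz 4.16 cm roll -0.97
```

```bash
python3 -m crank '[{"dx":3,"dy":-2.6,"dz":0,"roll":-0.3},{"dx":6,"dy":-5.2,"dz":0,"roll":-0.6},{"dx":9,"dy":-7.8,"dz":0,"roll":-0.9},{"dx":9,"dy":-7.8,"dz":4,"roll":-0.9},{"dx":9,"dy":-7.8,"dz":4,"roll":-0.9}]' 0 >/dev/null
python3 - <<'E'
from h import *
print(yaw_now());bars('wrist',save='pics/w2.png');bars('wrist',.052);delta(.388,.27,.028,2)
E
```

```text
2.3489631695517197
bar [0.4065 0.1999] [28.9 49.9] long axis -4.8
bar [0.3877 0.2696] [65.4 25.2] long axis 2.4
bar [0.3959 0.373 ] [25.4 65.4] long axis -5.2
bar [0.4042 0.2131] [26.2 45.2] long axis -4.8
bar [0.3874 0.276 ] [59.1 23. ] long axis 2.4
bar [0.3946 0.3698] [23.  59.2] long axis -5.2
dx 0.08 dy 0.28 dz 12.94 cm roll 0.05
```

```bash
python3 -m crank '[{"dx":0,"dy":0.2,"dz":4,"roll":0},{"dx":0,"dy":0.2,"dz":8,"roll":0},{"dx":0,"dy":0.2,"dz":11.5,"roll":0},{"dx":0,"dy":0.2,"dz":12.9,"roll":0},{"dx":0,"dy":0.2,"dz":12.9,"roll":0}]' >/dev/null
python3 -m crank '[{"dx":0,"dy":0,"dz":0,"roll":0},{"dx":0,"dy":0,"dz":0,"roll":0},{"dx":0,"dy":0,"dz":0,"roll":0},{"dx":0,"dy":0,"dz":0,"roll":0}]' 1 35
python3 -m crank '[{"dx":0,"dy":0,"dz":-4,"roll":0},{"dx":0,"dy":0,"dz":-8,"roll":0},{"dx":0,"dy":0,"dz":-12,"roll":0},{"dx":0,"dy":0,"dz":-12,"roll":0}]'
python3 - <<'E'
from h import *
import numpy as np
print(yaw_now())
a=np.radians(-3.1);xd=np.array([np.cos(a),np.sin(a)]);yd=np.array([-xd[1],xd[0]]);o=np.array([.5597,.1218])
for x in(.050,.021): print(o+x*xd)
p=o+.050*xd; delta(*p,.15,86.9)
E
```

```text
time_s: 7.6
position: [0.3878, 0.2698, 0.0295]
ee_rot: [0.0, 0.693, 0.721, 0.0]
wrist_force: [-1.5, -0.2, 6.2]
width: 0.713
grip_force: 35.0
time_s: 8.1
position: [0.3896, 0.2704, 0.1519]
ee_rot: [0.002, 0.693, 0.721, 0.003]
wrist_force: [0.3, 0.3, -1.1]
width: 0.714
grip_force: 35.0
2.3169378892050503
[0.60962683 0.11909606]
[0.58066927 0.12066434]
dx -16.01 dy 21.37 dz 0.19 cm roll -14.10
```

```bash
python3 -m crank '[{"dx":-2.5,"dy":3.5,"dz":0,"roll":-1.7},{"dx":-5,"dy":7,"dz":0,"roll":-3.4},{"dx":-7.5,"dy":10.5,"dz":0,"roll":-5.1},{"dx":-10,"dy":14,"dz":0,"roll":-6.8},{"dx":-12.5,"dy":17,"dz":0,"roll":-8.5}]' >/dev/null
python3 -m crank '[{"dx":0,"dy":0,"dz":0,"roll":-1.7},{"dx":0,"dy":0,"dz":0,"roll":-3.4},{"dx":0,"dy":0,"dz":0,"roll":-5.1},{"dx":0,"dy":0,"dz":0,"roll":-5.6},{"dx":0,"dy":0,"dz":0,"roll":-5.6}]'
python3 - <<'E'
from h import *
print(yaw_now());delta(.6096,.1191,.039,86.9)
E
```

```text
time_s: 9.35
position: [0.5611, 0.1514, 0.1466]
ee_rot: [-0.002, 0.027, 1.0, -0.0]
wrist_force: [0.3, 0.1, -1.6]
width: 0.72
grip_force: 35.0
86.87265520830552
dx -5.02 dy -2.96 dz 10.76 cm roll -0.00
```

```bash
python3 -m crank '[{"dx":-2.5,"dy":-1.5,"dz":0,"roll":0},{"dx":-5,"dy":-3,"dz":0,"roll":0},{"dx":-5,"dy":-3,"dz":3.5,"roll":0},{"dx":-5,"dy":-3,"dz":6,"roll":0},{"dx":-5,"dy":-3,"dz":6,"roll":0}]'
python3 - <<'E'
from h import *
print(yaw_now());bars('wrist',save='pics/w3.png');delta(.6096,.1191,.039,86.9)
E
```

```text
time_s: 9.98
position: [0.6079, 0.1188, 0.0851]
ee_rot: [-0.003, 0.027, 1.0, -0.0]
wrist_force: [0.2, -0.7, -1.2]
width: 0.718
grip_force: 35.0
86.85481702576874
dx -0.02 dy 0.03 dz 4.82 cm roll -0.00
```

View pics/w3.png

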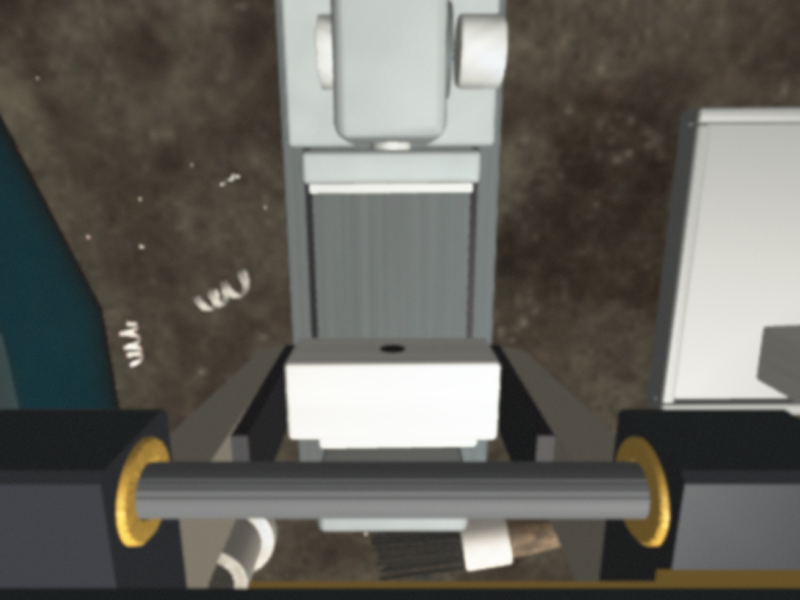

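Held bar (392,400) is square to the vise. Behind it the vise bar's far top edge shows at y≈446, with a gap to the fixed jaw, and the moving jaw face edge is at y≈192.

```bash
python3 - <<'E'
from h import *
np.set_printoptions(precision=4,suppress=True)
K=cam('wrist')
a=np.radians(-3.1);xd=np.array([np.cos(a),np.sin(a)]);yd=np.array([-xd[1],xd[0]]);o=np.array([.5597,.1218])
def V(p,z): w=back(K,(np.array(p,float)+.5)/1.5625-.5,z)[:,:2]-o; return np.c_[w@xd,w@yd]
print('far edge',V([(320,447),(475,446)],.034)); print('jaw',V([(310,192),(473,190)],.052)); print('fixed back',V([(320,530),(467,530)],.052))
print('held top',V([(287,363),(497,363),(497,438),(288,438)],.0851-.0035)); print('pads',V([(318,50),(505,50)],.052))
t=robot.sense()['position'][:2]-o; print('tcp',t@xd,t@yd)
E
```

```text
far edge [[ 0.0961 -0.0302]
 [ 0.0957  0.0352]]
jaw [[-0.0101 -0.0275]
 [-0.0107  0.0277]]
fixed back [[ 0.1227 -0.0287]
 [ 0.1227  0.0303]]
held top [[ 0.0402 -0.032 ]
 [ 0.0402  0.0326]
 [ 0.0657  0.0338]
 [ 0.0657 -0.0329]]
pads [[-0.0544 -0.0233]
 [-0.0543  0.0363]]
tcp 0.04979694364725367 -0.00025466267802090516
```

```bash
python3 -m crank '[{"dx":0.3,"dy":0.1,"dz":0,"roll":0},{"dx":0.3,"dy":0.1,"dz":2,"roll":0},{"dx":0.3,"dy":0.1,"dz":3.5,"roll":0},{"dx":0.3,"dy":0.1,"dz":4.5,"roll":0},{"dx":0.3,"dy":0.1,"dz":4.6,"roll":0}]'
python3 -m crank '[{"dx":0,"dy":0,"dz":0.1,"roll":0},{"dx":0,"dy":0,"dz":0.1,"roll":0}]'
```

```text
time_s: 10.65
position: [0.6067, 0.12, 0.0411]
ee_rot: [-0.001, 0.027, 1.0, -0.0]
wrist_force: [0.1, 0.1, -0.5]
width: 0.72
grip_force: 35.0
time_s: 10.9
position: [0.6081, 0.12, 0.0421]
ee_rot: [0.001, 0.027, 1.0, -0.0]
wrist_force: [0.4, 0.7, -1.4]
width: 0.712
grip_force: 35.0
```

```bash
python3 -m crank '[{"dx":0,"dy":0,"dz":0.2,"roll":0},{"dx":0,"dy":0,"dz":0.3,"roll":0},{"dx":0,"dy":0,"dz":0.3,"roll":0}]'
python3 -m crank '[{"dx":0,"dy":0,"dz":0.1,"roll":0},{"dx":0,"dy":0,"dz":0.1,"roll":0}]'
```

```text
time_s: 11.28
position: [0.6075, 0.12, 0.0385]
ee_rot: [-0.0, 0.027, 1.0, 0.0]
wrist_force: [0.2, -0.8, -1.1]
width: 0.713
grip_force: 35.0
time_s: 11.52
position: [0.6077, 0.12, 0.0377]
ee_rot: [0.0, 0.027, 1.0, 0.0]
wrist_force: [0.2, 0.5, -1.0]
width: 0.717
grip_force: 35.0
```

```bash
python3 -m crank '[{"dx":0,"dy":0,"dz":0.1,"roll":0},{"dx":0,"dy":0,"dz":0.1,"roll":0}]'
python3 -m crank '[{"dx":0,"dy":0,"dz":0,"roll":0},{"dx":0,"dy":0,"dz":0,"roll":0},{"dx":0,"dy":0,"dz":0,"roll":0}]' 0
python3 -m crank '[{"dx":0,"dy":0,"dz":-2.5,"roll":0},{"dx":0,"dy":0,"dz":-7,"roll":0},{"dx":0,"dy":0,"dz":-12,"roll":0},{"dx":2,"dy":0.5,"dz":-14,"roll":0},{"dx":6,"dy":3,"dz":-16,"roll":0}]' >/dev/null
python3 - <<'E'
from h import *
bars('wrist',.034,save='pics/w4.png'); print(yaw_now());bars('top'); delta(.3955,.373,.16,-5.2)
E
```

```text
time_s: 11.78
position: [0.6077, 0.12, 0.0376]
ee_rot: [-0.0, 0.027, 1.0, -0.0]
wrist_force: [-3.3, 0.3, 5.6]
width: 0.712
grip_force: 35.0
time_s: 12.15
position: [0.6075, 0.12, 0.0364]
ee_rot: [-0.0, 0.027, 1.0, 0.0]
wrist_force: [-1.0, -0.3, -0.3]
width: 0.997
grip_force: 0.0
bar [0.64   0.1196] [65.2 24.5] long axis 86.8
bar [0.61   0.1202] [65.1 24.5] long axis 86.8
bar [0.5081 0.1214] [31.4 53.6] long axis -3.2
bar [0.5057 0.1522] [19.7 48.7] long axis -2.9
87.00009249049785
bar [0.4017 0.2128] [43.4 24.6] long axis 0.7
bar [0.3953 0.3735] [23.8 63. ] long axis -5.7
bar [0.4582 0.1669] [52.2 22.5] long axis 4.7
bar [0.6339 0.3091] [22.4 44.5] long axis -89.1
bar [0.6842 0.3226] [33.8 69.8] long axis -89.1
dx 16.34 dy 20.95 dz 3.89 cm roll 15.38
```

View pics/w4.png

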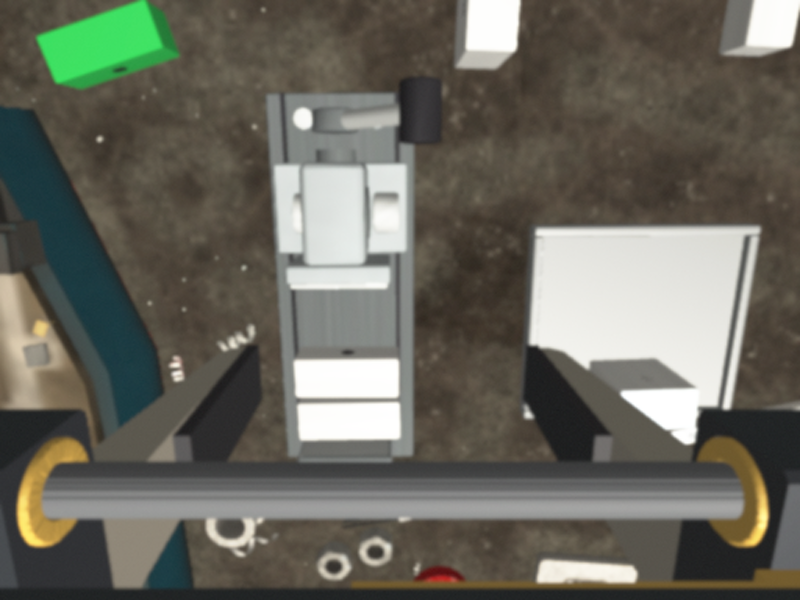

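The first square lies parallel to the vise bar (345,378 against 349,420) and the crank handle is fully left (420,110). On to the second square.

```bash
python3 -m crank '[{"dx":3,"dy":4,"dz":0,"roll":1.7},{"dx":6,"dy":8,"dz":0,"roll":3.4},{"dx":9,"dy":12,"dz":0,"roll":5.1},{"dx":12,"dy":16,"dz":0,"roll":6.8},{"dx":15,"dy":20,"dz":0,"roll":8.5}]' >/dev/null
python3 -m crank '[{"dx":0,"dy":0,"dz":0,"roll":1.7},{"dx":0,"dy":0,"dz":0,"roll":3.4},{"dx":0,"dy":0,"dz":0,"roll":5.1},{"dx":0,"dy":0,"dz":0,"roll":6.8},{"dx":0,"dy":0,"dz":0,"roll":6.8}]' >/dev/null
python3 - <<'E'
from h import *
print(yaw_now());bars('wrist');delta(.3955,.373,.028,-5.2)
E
```

```text
-4.788048881170323
bar [0.5054 0.1551] [24.9 50.4] long axis -4.6
bar [0.6526 0.294 ] [29.1 67.2] long axis -83.9
bar [0.3957 0.374 ] [27.2 65.5] long axis -4.8
dx 1.09 dy -1.60 dz 16.82 cm roll 0.08
```

```bash
python3 -m crank '[{"dx":1.1,"dy":-1.6,"dz":4,"roll":0},{"dx":1.1,"dy":-1.6,"dz":8,"roll":0},{"dx":1.1,"dy":-1.6,"dz":12,"roll":0},{"dx":1.1,"dy":-1.6,"dz":14,"roll":0},{"dx":1.1,"dy":-1.6,"dz":14,"roll":0}]'
python3 - <<'E'
from h import *
delta(.3957,.3735,.028,-5.0)
E
```

```text
time_s: 14.8
position: [0.394, 0.3724, 0.0547]
ee_rot: [-0.0, 0.736, 0.677, -0.002]
wrist_force: [-0.2, -0.6, 0.3]
width: 0.999
grip_force: 0.0
dx 0.12 dy 0.16 dz 2.67 cm roll 0.04
```

```bash
python3 -m crank '[{"dx":0.1,"dy":0.1,"dz":1.5,"roll":0},{"dx":0.1,"dy":0.1,"dz":2.5,"roll":0},{"dx":0.1,"dy":0.1,"dz":2.6,"roll":0},{"dx":0.1,"dy":0.1,"dz":2.6,"roll":0}]'
python3 -m crank '[{"dx":0,"dy":0,"dz":0,"roll":0},{"dx":0,"dy":0,"dz":0,"roll":0},{"dx":0,"dy":0,"dz":0,"roll":0},{"dx":0,"dy":0,"dz":0,"roll":0}]' 1 35
python3 -m crank '[{"dx":0,"dy":0,"dz":-4,"roll":0},{"dx":0,"dy":0,"dz":-8,"roll":0},{"dx":0,"dy":0,"dz":-12,"roll":0},{"dx":0,"dy":0,"dz":-12,"roll":0}]'
python3 - <<'E'
from h import *
print(yaw_now()); delta(.579,.1215,.15,86.9)
E
```

```text
time_s: 15.3
position: [0.3966, 0.3743, 0.0308]
ee_rot: [0.0, 0.737, 0.676, 0.0]
wrist_force: [-0.4, -0.7, -0.9]
width: 1.004
grip_force: 0.0
time_s: 15.8
position: [0.3963, 0.3743, 0.0308]
ee_rot: [-0.0, 0.737, 0.676, -0.0]
wrist_force: [-1.6, -0.9, 2.7]
width: 0.714
grip_force: 35.0
time_s: 16.3
position: [0.3985, 0.3755, 0.154]
ee_rot: [0.001, 0.737, 0.676, 0.004]
wrist_force: [0.3, -0.5, -0.7]
width: 0.714
grip_force: 35.0
-4.87994653250388
dx -23.77 dy 20.14 dz 0.40 cm roll -15.30
```

```bash
python3 -m crank '[{"dx":-4,"dy":3.5,"dz":0,"roll":-1.7},{"dx":-8,"dy":7,"dz":0,"roll":-3.4},{"dx":-12,"dy":10.5,"dz":0,"roll":-5.1},{"dx":-16,"dy":14,"dz":0,"roll":-6.8},{"dx":-20,"dy":17.5,"dz":0,"roll":-8.5}]' >/dev/null
python3 -m crank '[{"dx":0,"dy":0,"dz":0,"roll":-1.7},{"dx":0,"dy":0,"dz":0,"roll":-3.4},{"dx":0,"dy":0,"dz":0,"roll":-5.1},{"dx":0,"dy":0,"dz":0,"roll":-6.8},{"dx":0,"dy":0,"dz":0,"roll":-6.8}]'
python3 - <<'E'
from h import *
print(yaw_now());delta(.579,.1215,.080,86.9)
E
```

```text
time_s: 17.55
position: [0.5526, 0.1599, 0.1484]
ee_rot: [-0.002, 0.028, 1.0, -0.0]
wrist_force: [-0.0, -0.1, -1.1]
width: 0.717
grip_force: 35.0
86.79859860837375
dx -2.85 dy -3.68 dz 6.84 cm roll -0.02
```

```bash
python3 -m crank '[{"dx":-1.5,"dy":-2,"dz":0,"roll":0},{"dx":-2.8,"dy":-3.7,"dz":0,"roll":0},{"dx":-2.8,"dy":-3.7,"dz":3.5,"roll":0},{"dx":-2.8,"dy":-3.7,"dz":6.5,"roll":0},{"dx":-2.8,"dy":-3.7,"dz":6.5,"roll":0}]' >/dev/null
python3 -m crank '[{"dx":0,"dy":0,"dz":0,"roll":0},{"dx":0,"dy":0,"dz":0,"roll":0}]'
python3 - <<'E'
from h import *
s=robot.sense();bars('wrist',s['position'][2]-.0048);bars('wrist',.034);delta(.579,.1215,.0392,86.9)
E
```

```text
time_s: 18.42
position: [0.581, 0.1216, 0.0874]
ee_rot: [0.002, 0.027, 1.0, 0.0]
wrist_force: [0.0, 0.2, -1.1]
width: 0.717
grip_force: 35.0
bar [0.584  0.1221] [64.5 24.9] long axis 86.9
bar [0.6036 0.2545] [42.2 31. ] long axis 77.4
dx 0.16 dy -0.02 dz 4.78 cm roll 0.00
```

```bash
python3 -m crank '[{"dx":0.3,"dy":0,"dz":0.5,"roll":0},{"dx":0.3,"dy":0,"dz":2.5,"roll":0},{"dx":0.3,"dy":0,"dz":4,"roll":0},{"dx":0.3,"dy":0,"dz":4.6,"roll":0},{"dx":0.3,"dy":0,"dz":4.6,"roll":0}]' >/dev/null
python3 -m crank '[{"dx":0,"dy":0,"dz":0.1,"roll":0},{"dx":0,"dy":0,"dz":0.1,"roll":0}]'
python3 -m crank '[{"dx":0,"dy":0,"dz":0.1,"roll":0},{"dx":0,"dy":0,"dz":0.1,"roll":0}]'
```

```text
time_s: 19.4
position: [0.5767, 0.1218, 0.0388]
ee_rot: [-0.0, 0.027, 1.0, -0.0]
wrist_force: [-2.7, 0.3, 3.9]
width: 0.715
grip_force: 35.0
time_s: 19.65
position: [0.5767, 0.1218, 0.0388]
ee_rot: [-0.0, 0.027, 1.0, -0.0]
wrist_force: [-5.0, -0.4, 10.1]
width: 0.713
grip_force: 35.0
```

Touching the bed; release it and lift.

```bash
python3 -m crank '[{"dx":0,"dy":0,"dz":0,"roll":0},{"dx":0,"dy":0,"dz":0,"roll":0},{"dx":0,"dy":0,"dz":0,"roll":0}]' 0
python3 -m crank '[{"dx":0,"dy":0,"dz":-2.5,"roll":0},{"dx":0,"dy":0,"dz":-7,"roll":0},{"dx":0,"dy":0,"dz":-12,"roll":0},{"dx":1,"dy":1,"dz":-15,"roll":0},{"dx":3,"dy":3,"dz":-17,"roll":0}]' >/dev/null
python3 - <<'E'
from h import *
bars('wrist',.034,save='pics/w5.png'); print(yaw_now());bars('top',.052); delta(.404,.213,.16,-4.8)
E
```

```text
time_s: 20.02
position: [0.5766, 0.1217, 0.0373]
ee_rot: [-0.0, 0.027, 1.0, 0.0]
wrist_force: [0.1, -0.2, -0.4]
width: 0.996
grip_force: 0.0
bar [0.6398 0.1196] [64.8 25.2] long axis 86.8
bar [0.6106 0.1206] [65.8 24.2] long axis 86.8
bar [0.58   0.1222] [65.7 24.2] long axis 86.8
bar [0.5082 0.1215] [30.6 52.7] long axis -3.2
bar [0.5056 0.1521] [19.5 47.8] long axis -2.9
86.98004324366237
bar [0.4039 0.2136] [42.4 24. ] long axis 0.7
bar [0.4592 0.1674] [50.7 21.5] long axis 0.6
bar [0.631  0.3065] [21.9 46.2] long axis -89.1
bar [0.6802 0.3211] [33.1 68.2] long axis -89.1
dx 14.75 dy 5.05 dz 5.03 cm roll 15.31
```

```bash
python3 -m crank '[{"dx":3,"dy":1,"dz":0,"roll":1.7},{"dx":6,"dy":2,"dz":0,"roll":3.4},{"dx":9,"dy":3,"dz":0,"roll":5.1},{"dx":12,"dy":4,"dz":0,"roll":6.8},{"dx":14.7,"dy":5,"dz":0,"roll":8.5}]' 0.1 >/dev/null
python3 -m crank '[{"dx":0,"dy":0,"dz":0,"roll":1.7},{"dx":0,"dy":0,"dz":0,"roll":3.4},{"dx":0,"dy":0,"dz":0,"roll":5.1},{"dx":0,"dy":0,"dz":0,"roll":6.8},{"dx":0,"dy":0,"dz":0,"roll":6.8}]' >/dev/null
python3 - <<'E'
from h import *
print(yaw_now());bars('wrist',.052);delta(.404,.213,.037,-4.8)
E
```

```text
-4.797290323813863
bar [0.5704 0.1318] [62.  23.3] long axis 87.3
bar [0.5996 0.1393] [43.5 23.3] long axis 86.9
bar [0.6277 0.1376] [45.2 23.2] long axis 87.8
bar [0.404  0.2129] [25.4 44.3] long axis -4.8
dx 0.22 dy -0.04 dz 16.98 cm roll 0.01
```

```bash
python3 -m crank '[{"dx":0.2,"dy":0,"dz":4,"roll":0},{"dx":0.2,"dy":0,"dz":8,"roll":0},{"dx":0.2,"dy":0,"dz":12,"roll":0},{"dx":0.2,"dy":0,"dz":15,"roll":0},{"dx":0.2,"dy":0,"dz":16.8,"roll":0}]' >/dev/null
python3 -m crank '[{"dx":0,"dy":0,"dz":0,"roll":0},{"dx":0,"dy":0,"dz":0,"roll":0}]'
python3 -m crank '[{"dx":0,"dy":0,"dz":0,"roll":0},{"dx":0,"dy":0,"dz":0,"roll":0},{"dx":0,"dy":0,"dz":0,"roll":0},{"dx":0,"dy":0,"dz":0,"roll":0}]' 1 35
python3 -m crank '[{"dx":0,"dy":0,"dz":-4,"roll":0},{"dx":0,"dy":0,"dz":-8,"roll":0},{"dx":0,"dy":0,"dz":-12,"roll":0},{"dx":0,"dy":0,"dz":-12,"roll":0}]'
python3 - <<'E'
from h import *
print(yaw_now()); delta(.575,.312,.15,86.9)
E
```

```text
time_s: 22.92
position: [0.405, 0.2132, 0.0403]
ee_rot: [0.0, 0.736, 0.677, 0.0]
wrist_force: [-0.8, 0.2, 1.2]
width: 0.896
grip_force: 0.0
time_s: 23.42
position: [0.4041, 0.2132, 0.0397]
ee_rot: [-0.0, 0.737, 0.676, -0.0]
wrist_force: [-1.0, -0.2, -1.2]
width: 0.498
grip_force: 35.0
time_s: 23.92
position: [0.4066, 0.2137, 0.1625]
ee_rot: [0.002, 0.737, 0.676, 0.003]
wrist_force: [0.3, -0.2, -1.8]
width: 0.499
grip_force: 35.0
-4.881870361016685
dx 11.23 dy 15.94 dz 1.25 cm roll -15.30
```

```bash
python3 -m crank '[{"dx":2.2,"dy":3,"dz":0,"roll":-1.7},{"dx":4.5,"dy":6,"dz":0,"roll":-3.4},{"dx":6.7,"dy":9,"dz":0,"roll":-5.1},{"dx":9,"dy":12.5,"dz":0,"roll":-6.8},{"dx":11.2,"dy":15.9,"dz":0,"roll":-8.5}]' >/dev/null
python3 -m crank '[{"dx":0,"dy":0,"dz":0,"roll":-1.7},{"dx":0,"dy":0,"dz":0,"roll":-3.4},{"dx":0,"dy":0,"dz":0,"roll":-5.1},{"dx":0,"dy":0,"dz":0,"roll":-6.8},{"dx":0,"dy":0,"dz":0,"roll":-6.8}]'
python3 - <<'E'
from h import *
print(yaw_now());delta(.575,.312,.048,86.9)
E
```

```text
time_s: 25.18
position: [0.5711, 0.3108, 0.1569]
ee_rot: [-0.002, 0.028, 1.0, -0.001]
wrist_force: [-0.9, 0.1, -2.4]
width: 0.497
grip_force: 35.0
86.80188261435868
dx -0.38 dy 0.14 dz 10.89 cm roll -0.02
```

```bash
python3 -m crank '[{"dx":-0.2,"dy":0.1,"dz":3,"roll":0},{"dx":-0.2,"dy":0.1,"dz":6,"roll":0},{"dx":-0.2,"dy":0.1,"dz":9,"roll":0},{"dx":-0.2,"dy":0.1,"dz":10.5,"roll":0},{"dx":-0.2,"dy":0.1,"dz":10.5,"roll":0}]' >/dev/null
python3 -m crank '[{"dx":0,"dy":0,"dz":0.1,"roll":0},{"dx":0,"dy":0,"dz":0.1,"roll":0}]'
python3 -m crank '[{"dx":0,"dy":0,"dz":0.1,"roll":0},{"dx":0,"dy":0,"dz":0.1,"roll":0}]'
```

```text
time_s: 26.05
position: [0.5754, 0.3124, 0.055]
ee_rot: [0.001, 0.027, 1.0, 0.0]
wrist_force: [-1.0, 0.1, -1.9]
width: 0.498
grip_force: 35.0
time_s: 26.3
position: [0.5745, 0.3121, 0.0529]
ee_rot: [0.0, 0.027, 1.0, 0.0]
wrist_force: [0.5, 0.1, -1.6]
width: 0.501
grip_force: 35.0
```

```bash
python3 -m crank '[{"dx":0,"dy":0,"dz":0.2,"roll":0},{"dx":0,"dy":0,"dz":0.4,"roll":0},{"dx":0,"dy":0,"dz":0.4,"roll":0}]'
python3 -m crank '[{"dx":0,"dy":0,"dz":0.1,"roll":0},{"dx":0,"dy":0,"dz":0.1,"roll":0}]'
```

```text
time_s: 26.68
position: [0.5741, 0.312, 0.0482]
ee_rot: [-0.0, 0.027, 1.0, -0.0]
wrist_force: [-0.9, 0.3, -1.8]
width: 0.5
grip_force: 35.0
time_s: 26.92
position: [0.5746, 0.3121, 0.0477]
ee_rot: [0.0, 0.027, 1.0, 0.0]
wrist_force: [-0.6, -0.3, -1.0]
width: 0.497
grip_force: 35.0
```

```bash
python3 -m crank '[{"dx":0,"dy":0,"dz":0,"roll":0},{"dx":0,"dy":0,"dz":0,"roll":0},{"dx":0,"dy":0,"dz":0,"roll":0}]' 0.25
python3 -m crank '[{"dx":0,"dy":0,"dz":-2.5,"roll":0},{"dx":0,"dy":0,"dz":-7,"roll":0},{"dx":0,"dy":0,"dz":-12,"roll":0},{"dx":3,"dy":-5,"dz":-12,"roll":0},{"dx":7,"dy":-10,"dz":-12,"roll":0}]' 0 >/dev/null
python3 -m crank '[{"dx":0,"dy":-4,"dz":0,"roll":0},{"dx":0,"dy":-8,"dz":0,"roll":0},{"dx":0,"dy":-8.5,"dz":0,"roll":0},{"dx":0,"dy":-8.5,"dz":0,"roll":0}]'
python3 - <<'E'
from h import *
bars('wrist',.06,save='pics/w6.png'); print(yaw_now());delta(.5053,.1257,.058,86.9)
E
```

```text
time_s: 27.3
position: [0.5746, 0.3121, 0.0478]
ee_rot: [0.0, 0.027, 1.0, 0.0]
wrist_force: [0.5, 0.2, 0.1]
width: 0.747
grip_force: 0.0
time_s: 28.42
position: [0.4958, 0.1326, 0.1678]
ee_rot: [0.0, 0.027, 1.0, 0.0]
wrist_force: [-0.1, -0.2, -0.4]
width: 1.005
grip_force: 0.0
bar [0.5654 0.1239] [59.5 22.1] long axis 86.9
bar [0.4962 0.1507] [18.5 44.2] long axis -1.7
86.92772435115279
dx -1.00 dy -0.68 dz 10.97 cm roll 0.00
```

View pics/w6.png

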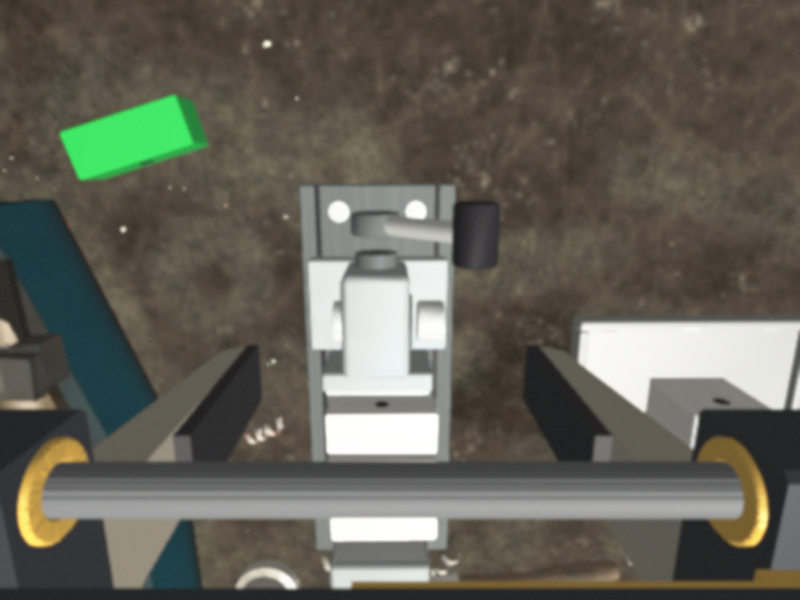

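Button at (431,321), fixed pad at (336,320) and handle left at (476,234). The tall bar stands in the tray at (690,400).

```bash
python3 - <<'E'
from h import *
np.set_printoptions(precision=4,suppress=True)
K=cam('wrist')
B=lambda p,z:back(K,(np.array(p,float)+.5)/1.5625-.5,z)
print(B([(331,320),(446,321)],.052)); print('top of button',B([(431,303),(431,340)],.055)); print('housing',B([(343,300),(409,300)],.068))
print('handle',B([(454,235),(498,235),(476,203),(476,267)],.085))
E
```

```text
[[0.5032 0.1013 0.052 ]
 [0.507  0.1611 0.052 ]]
top of button [[0.4961 0.1534 0.055 ]
 [0.5159 0.1527 0.055 ]]
housing [[0.4889 0.1101 0.068 ]
 [0.4906 0.142  0.068 ]]
handle [[0.458  0.1626 0.085 ]
 [0.4591 0.1818 0.085 ]
 [0.4448 0.1724 0.085 ]
 [0.4728 0.172  0.085 ]]
```

```bash
python3 -m crank '[{"dx":-1,"dy":-0.7,"dz":3,"roll":0},{"dx":-1,"dy":-0.7,"dz":6,"roll":0},{"dx":-1,"dy":-0.7,"dz":9,"roll":0},{"dx":-1,"dy":-0.7,"dz":10.9,"roll":0},{"dx":-1,"dy":-0.7,"dz":10.9,"roll":0}]'
python3 -m crank '[{"dx":0,"dy":0,"dz":0,"roll":0},{"dx":0,"dy":0,"dz":0,"roll":0},{"dx":0,"dy":0,"dz":0,"roll":0},{"dx":0,"dy":0,"dz":0,"roll":0}]' 1 28
```

```text
time_s: 29.1
position: [0.5038, 0.1259, 0.057]
ee_rot: [-0.002, 0.026, 1.0, 0.0]
wrist_force: [0.4, -0.0, 0.1]
width: 1.002
grip_force: 0.0
time_s: 29.6
position: [0.5059, 0.1266, 0.0595]
ee_rot: [0.001, 0.028, 1.0, 0.002]
wrist_force: [1.8, 11.3, 0.1]
width: 0.586
grip_force: 5.6
```

```bash
python3 -m crank '[{"dx":0,"dy":0,"dz":0,"roll":0},{"dx":0,"dy":0,"dz":0,"roll":0},{"dx":0,"dy":0,"dz":0,"roll":0},{"dx":0,"dy":0,"dz":0,"roll":0}]' 1 28
```

```text
time_s: 30.1
position: [0.5058, 0.125, 0.0594]
ee_rot: [0.001, 0.027, 1.0, 0.0]
wrist_force: [-1.0, 3.4, 5.4]
width: 0.507
grip_force: 28.0
```

```bash
python3 -m crank '[{"dx":-0.4,"dy":0,"dz":0,"roll":0},{"dx":-0.8,"dy":0,"dz":0,"roll":0},{"dx":-1.2,"dy":0,"dz":0,"roll":0},{"dx":-1.6,"dy":0,"dz":0,"roll":0},{"dx":-2,"dy":0,"dz":0,"roll":0}]'
python3 -m crank '[{"dx":-0.2,"dy":0,"dz":0,"roll":0},{"dx":-0.4,"dy":0,"dz":0,"roll":0},{"dx":-0.6,"dy":0,"dz":0,"roll":0},{"dx":-0.8,"dy":0,"dz":0,"roll":0},{"dx":-0.8,"dy":0,"dz":0,"roll":0}]'
```

```text
time_s: 30.72
position: [0.5256, 0.124, 0.0594]
ee_rot: [0.0, 0.027, 1.0, 0.0]
wrist_force: [-2.2, 2.5, 7.8]
width: 0.509
grip_force: 28.0
time_s: 31.35
position: [0.5334, 0.1236, 0.0594]
ee_rot: [0.0, 0.027, 1.0, 0.0]
wrist_force: [-1.7, 2.6, 6.8]
width: 0.508
grip_force: 28.0
```

```bash
for i in 1 2; do python3 -m crank '[{"dx":-0.1,"dy":0,"dz":0,"roll":0},{"dx":-0.2,"dy":0,"dz":0,"roll":0},{"dx":-0.3,"dy":0,"dz":0,"roll":0},{"dx":-0.3,"dy":0,"dz":0,"roll":0}]' | egrep 'pos|force|wid'; done
```

```text
position: [0.5362, 0.1235, 0.0594]
wrist_force: [-3.3, 3.0, 7.3]
width: 0.506
grip_force: 28.0
position: [0.5377, 0.1234, 0.0593]
wrist_force: [-9.1, 2.6, 13.0]
width: 0.506
grip_force: 28.0
```

```bash
python3 -m crank '[{"dx":-0.1,"dy":0,"dz":0,"roll":0},{"dx":-0.2,"dy":0,"dz":0,"roll":0},{"dx":-0.2,"dy":0,"dz":0,"roll":0}]' | egrep 'pos|force|wid'
python3 -m crank '[{"dx":0,"dy":0,"dz":0,"roll":0},{"dx":0,"dy":0,"dz":0,"roll":0},{"dx":0,"dy":0,"dz":0,"roll":0},{"dx":0,"dy":0,"dz":0,"roll":0}]' 0
python3 -m crank '[{"dx":0,"dy":0,"dz":-4,"roll":0},{"dx":0,"dy":0,"dz":-8,"roll":0},{"dx":2,"dy":0,"dz":-12,"roll":0},{"dx":5,"dy":0,"dz":-14,"roll":0},{"dx":5,"dy":0,"dz":-14,"roll":0}]' 
python3 - <<'E'
from h import *
bars('wrist',.034,save='pics/w7.png')
import pickle; pickle.dump(calibration('wrist'),open('w7.pkl','wb'))
E
```

```text
position: [0.5385, 0.1234, 0.0593]
wrist_force: [-13.3, 2.7, 17.3]
width: 0.507
grip_force: 28.0
time_s: 33.22
position: [0.5411, 0.1223, 0.0584]
ee_rot: [-0.0, 0.027, 1.0, -0.0]
wrist_force: [0.1, -0.1, 0.1]
width: 0.92
grip_force: 0.0
time_s: 33.85
position: [0.4914, 0.1254, 0.2003]
ee_rot: [0.002, 0.027, 1.0, -0.0]
wrist_force: [-0.3, -0.3, 0.1]
width: 1.002
grip_force: 0.0
bar [0.6833 0.1162] [58.4 18.1] long axis 87.0
bar [0.5307 0.0952] [19.3 48.3] long axis -4.7
```

View pics/w7.png

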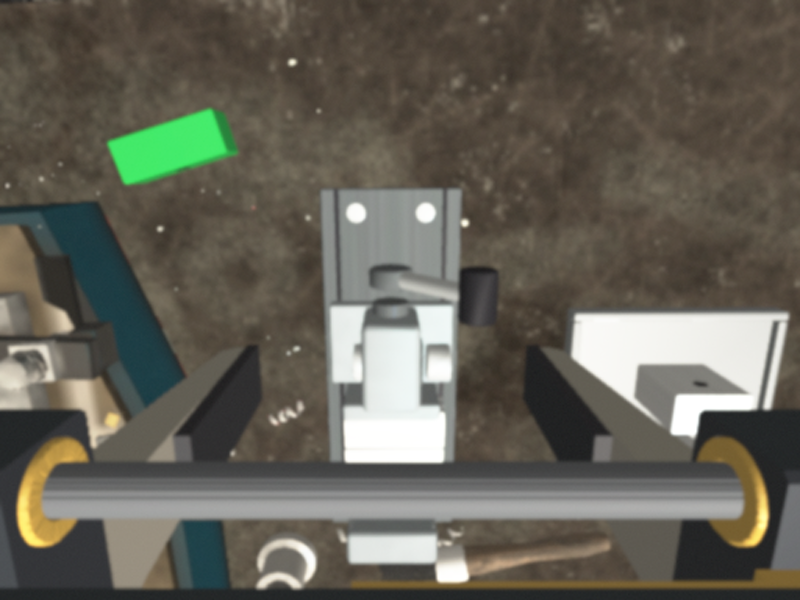

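```bash
python3 - <<'E'
from h import *
np.set_printoptions(precision=4,suppress=True)
K=cam('wrist')
B=lambda p,z:back(K,(np.array(p,float)+.5)/1.5625-.5,z)
print('handle',B([(459,297),(498,297),(478,268),(478,325)],.083).mean(0))
delta(.4905,.171,.2,-3.1)
E
python3 -m crank '[{"dx":0,"dy":0.9,"dz":0,"roll":1.7},{"dx":0,"dy":1.8,"dz":0,"roll":3.4},{"dx":0,"dy":2.7,"dz":0,"roll":5.1},{"dx":0,"dy":3.6,"dz":0,"roll":6.8},{"dx":0,"dy":4.5,"dz":0,"roll":8.5}]' 0.55 25 >/dev/null
python3 -m crank '[{"dx":0,"dy":0,"dz":0,"roll":1.7},{"dx":0,"dy":0,"dz":0,"roll":3.4},{"dx":0,"dy":0,"dz":0,"roll":5.1},{"dx":0,"dy":0,"dz":0,"roll":6.5},{"dx":0,"dy":0,"dz":0,"roll":6.5}]' 
python3 - <<'E'
from h import *
print(yaw_now());delta(.4905,.171,.088,-3.1)
E
```

```text
handle [0.491  0.1702 0.083 ]
dx 0.35 dy 4.56 dz -0.09 cm roll 15.00
time_s: 35.15
position: [0.4937, 0.1701, 0.1972]
ee_rot: [-0.001, 0.726, 0.688, -0.001]
wrist_force: [0.9, -0.3, 0.0]
width: 0.452
grip_force: 0.0
-3.021489559766492
dx 0.08 dy -0.33 dz 10.92 cm roll 0.01
```

```bash
python3 -m crank '[{"dx":0.2,"dy":-0.3,"dz":3,"roll":0},{"dx":0.2,"dy":-0.3,"dz":6,"roll":0},{"dx":0.2,"dy":-0.3,"dz":9,"roll":0},{"dx":0.2,"dy":-0.3,"dz":10.8,"roll":0},{"dx":0.2,"dy":-0.3,"dz":10.8,"roll":0}]'
python3 -m crank '[{"dx":0,"dy":0,"dz":0,"roll":0},{"dx":0,"dy":0,"dz":0,"roll":0},{"dx":0,"dy":0,"dz":0,"roll":0},{"dx":0,"dy":0,"dz":0,"roll":0}]' 1 30
```

```text
time_s: 35.78
position: [0.4897, 0.1724, 0.089]
ee_rot: [-0.001, 0.726, 0.688, -0.001]
wrist_force: [0.2, 0.4, 0.2]
width: 0.451
grip_force: 0.0
time_s: 36.28
position: [0.4886, 0.1731, 0.091]
ee_rot: [-0.002, 0.726, 0.688, -0.002]
wrist_force: [-8.6, 1.6, 4.2]
width: 0.303
grip_force: 30.0
```

```bash
python3 -m crank '[{"dx":-0.6,"dy":0,"dz":-0.6,"roll":0},{"dx":-1.1,"dy":0,"dz":-1,"roll":0},{"dx":-1.7,"dy":0,"dz":-1.3,"roll":0},{"dx":-2.3,"dy":0,"dz":-1.6,"roll":0},{"dx":-2.9,"dy":0,"dz":-1.8,"roll":0}]' | egrep 'pos|force|wid'
python3 -m crank '[{"dx":-0.6,"dy":0,"dz":-0.2,"roll":0},{"dx":-1.2,"dy":0,"dz":-0.3,"roll":0},{"dx":-1.9,"dy":0,"dz":-0.3,"roll":0},{"dx":-2.6,"dy":0,"dz":-0.3,"roll":0},{"dx":-3.2,"dy":0,"dz":-0.2,"roll":0}]'| egrep 'pos|force|wid'
```

```text
position: [0.4871, 0.1454, 0.1077]
wrist_force: [-3.7, 6.9, -8.0]
width: 0.302
grip_force: 30.0
position: [0.4855, 0.1141, 0.111]
wrist_force: [-8.5, 10.5, 3.5]
width: 0.301
grip_force: 30.0
```

```bash
python3 -m crank '[{"dx":-0.7,"dy":0,"dz":0.2,"roll":0},{"dx":-1.3,"dy":0,"dz":0.4,"roll":0},{"dx":-1.9,"dy":0,"dz":0.7,"roll":0},{"dx":-2.5,"dy":0,"dz":1.0,"roll":0},{"dx":-2.9,"dy":0,"dz":1.3,"roll":0}]'| egrep 'pos|force|wid'
python3 -m crank '[{"dx":0,"dy":0,"dz":0,"roll":0},{"dx":0,"dy":0,"dz":0,"roll":0}]'| egrep 'pos|force|wid'
```

```text
position: [0.484, 0.0836, 0.0992]
wrist_force: [-13.8, 3.1, 13.6]
width: 0.3
grip_force: 30.0
position: [0.484, 0.0831, 0.0989]
wrist_force: [-11.4, 1.0, 11.4]
width: 0.3
grip_force: 30.0
```

```bash
python3 -m crank '[{"dx":0,"dy":0,"dz":0,"roll":0},{"dx":0,"dy":0,"dz":0,"roll":0}]' 0.55 >/dev/null
python3 -m crank '[{"dx":0,"dy":0,"dz":-3,"roll":0},{"dx":0,"dy":0,"dz":-7,"roll":0},{"dx":3,"dy":0,"dz":-11,"roll":0},{"dx":7,"dy":-2,"dz":-13,"roll":0},{"dx":12,"dy":-5,"dz":-13,"roll":0}]' 0.55 
python3 -m crank '[{"dx":4,"dy":-4,"dz":0,"roll":0},{"dx":8,"dy":-8,"dz":0,"roll":0},{"dx":12,"dy":-12,"dz":0,"roll":0},{"dx":12,"dy":-12,"dz":0,"roll":0}]' 
python3 - <<'E'
from h import *
for n in('top','scene'): cv2.imwrite(f'pics/{n}1.png',camera(n)[...,::-1])
bars('top',.034); print(); bars('top',.06)
a=cv2.imread('pics/top1.png')[165:270,195:335];b=cv2.imread('pics/scene1.png')[160:265,180:320]
cv2.imwrite('pics/f1.png',cv2.resize(np.hstack([a,b]),None,fx=2.85,fy=2.85,interpolation=cv2.INTER_CUBIC))
E
```

```text
time_s: 39.28
position: [0.4443, 0.2062, 0.2308]
ee_rot: [0.002, 0.727, 0.687, 0.003]
wrist_force: [0.2, 0.9, -0.3]
width: 0.444
grip_force: 0.0
time_s: 39.78
position: [0.3272, 0.3337, 0.2283]
ee_rot: [-0.0, 0.724, 0.69, 0.001]
wrist_force: [0.8, -0.8, 0.9]
width: 0.453
grip_force: 0.0
bar [0.5362 0.152 ] [21.9 49.6] long axis -3.6
bar [0.6709 0.1143] [19.5 52.7] long axis -89.1

bar [0.5355 0.1543] [21.4 48.5] long axis -3.6
bar [0.6672 0.1174] [19.1 51.5] long axis -89.1
```

View pics/f1.png

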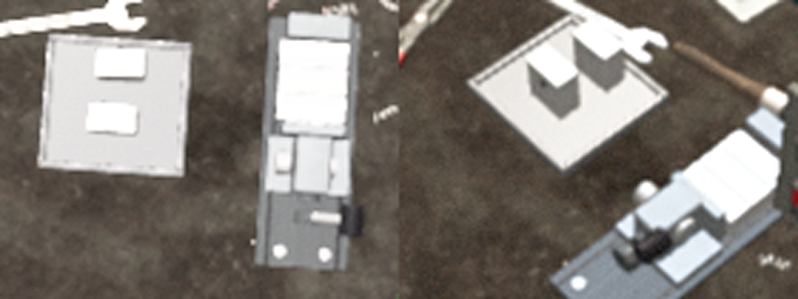

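Both tall bars stand upright in the tray at (120,65) and (112,118). The three squares are tight between the jaws at (313,85), and the crank handle is over to the right at (352,220). The arm is clear, so I'm handing in.

```bash
python3 -c "
from plant import workorder; print(workorder.finish_job())"
```

```text
the job is handed in; nothing more can be done
None
```

The job is handed in at about 40 s of the 210 s allowed, with no verdict returned: three square bars are clamped in the vise with the crank well over to the right, and both tall bars stand upright in the tray; I squeezed the release button only once, because the moving jaw already stood far enough back to load the bars.

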